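# Set up the bench folder and hold its leaf at 60 degrees

### The job

Set up the sheet-metal bench folder: with the leaf still lying down, lay the loose clamp bar across its two end seats, bright bevelled edge towards the leaf and both slotted ends fully down over the studs; set it down without dropping it, and let go. Then take the bending leaf by its red handle, raise it to 60 degrees and finish the program still holding it there with the gripper alone, so that I can lock the angle stop. Leave the mallet, the oil can and the tray of clamp nuts where they are.

Things in the scene. Friction and masses are not known exactly. Their poses are not given: they have to be found in the camera images.
- folder: Bench folder bolted down: green casting 292 mm wide (y), x -20 to 130 mm, steel bed top 75 mm above the bench. Origin on the bench below the middle of the hinge line; x points from the hinge back over the bed, away from the leaf; y along the hinge to its left; z up. White degree disc (52 mm radius, on the hinge line) at the -y end: ticks every 15 degrees, 60 in red.
- hinge (a point): Middle of the leaf's hinge line (the bed's front top edge), 75 mm above the bench; axes as the folder's.
- seat_left (a point): Top middle of the folder's +y end seat, a steel pad 34 x 30 mm, 6 mm above the bed, 81 mm above the bench, 22 mm behind the hinge line, 128 mm left of the middle. A steel stud, 10 mm diameter, tapered tip, stands up through it to 32 mm above the seat. Axes as the folder's.
- seat_right (a point): The same for the right (-y) end seat, 128 mm right of the middle.
- clamp_bar: Loose steel bar, 0.7 kg, flat on the bench. Foot 290 (y) x 34 (x) x 6 mm; in each end an open slot 15 mm wide, 32 deep, mid-width. Grip: blue upright rib, 180 mm long, 8 thick (x = 5 to 13 mm), from 6 to 31 mm above the underside. Bright bevelled edge at -x. Origin: middle of underside. Seated, its axes point as the folder's, with 2.5 mm play in x, 10 mm in y either way.
- bar_left_slot (a point): Point in the slot at the bar's +y end, level with the underside, 128 mm from the bar's middle: belongs on seat_left.
- bar_right_slot (a point): Same point in the slot at the bar's -y end: belongs on seat_right.
- leaf (a joint): Angle of the bending leaf, rad: 0 lying level with the bed, growing as its handle rises; 60 degrees = 1.047. Steel plate 216 mm wide reaching 52 mm from the hinge to the folder's -x, 0.8 kg with handle. Swings freely and falls back when let go; lifting takes about 2 to 3 N at the handle, half that at 60 degrees. Its pointer runs over the degree disc.
- leaf_handle (a point): Middle of the leaf's red handle: round grip 18 mm thick, 116 mm long, parallel to the hinge, on two rods, 130 mm out from the hinge line, 5 mm under the leaf's face. Leaf down: folder x = -130, 70 mm above the bench. At 60 degrees: x = -69, 185 mm above the bench. 69 mm free between it and the leaf plate. Turns with the leaf; can turn in the fingers.
- mallet: Bystander: mallet lying on the bench, black rubber head 50 x 95 x 50 mm at its +x end, wooden handle 25 mm thick, 260 mm overall. Origin on the bench, 140 mm from the head's far face. The bar lies left of the folder and the mallet right of it, or the other way round.
- oil_can: Bystander: red and yellow can, 64 mm in diameter, 140 mm tall, standing behind and right of the folder; origin under its centre.
- nut_tray: Bystander: yellow open tray 100 x 70 x 30 mm with the two black clamp nuts fixed in it, on the robot's side of the folder, to the right; origin under its centre.

How it is judged (in metres and radians):
On the way, in this order (a step that is already met when the one before it is completed fails the run):
1. the clamp bar lies released on both seats, slots down over the studs, right way round, while the leaf still lies down (distance between bar_left_slot and seat_left below 0.013 m and distance between bar_right_slot and seat_right below 0.013 m and z of bar_left_slot in the frame of seat_left below 0.003 m and z of bar_right_slot in the frame of seat_right below 0.003 m and contact force between clamp_bar and the fingers below 0.1 N and linear speed of clamp_bar below 0.02 m/s and value of joint leaf below 0.12 rad), for 0.2 s.
2. the leaf is up at 60 degrees, within 5 degrees, in the gripper (value of joint leaf between 0.96 and 1.134 rad and contact force between leaf and the fingers above 0.5 N), for 0.2 s.
At the end, for the whole second after the job is handed in: The leaf stands still at 60 degrees (within 5 degrees either way), held at its handle by the gripper and by nothing else, while the clamp bar rests untouched by the gripper on both seats (each slot within 13 mm of its seat and no more than 3 mm above it), bevelled edge towards the leaf (all of step 2 and velocity of joint leaf between -0.05 and 0.05 rad/s and distance between the grasp point and leaf_handle below 0.085 m and contact force between leaf and clamp_bar below 0.1 N and contact force between leaf and mallet below 0.1 N and contact force between leaf and oil_can below 0.1 N and contact force between leaf and nut_tray below 0.1 N and distance between bar_left_slot and seat_left below 0.013 m and distance between bar_right_slot and seat_right below 0.013 m and z of bar_left_slot in the frame of seat_left below 0.003 m and z of bar_right_slot in the frame of seat_right below 0.003 m and contact force between clamp_bar and the fingers below 0.1 N and linear speed of clamp_bar below 0.02 m/s); the arm keeps its last pose, push and grip.
It fails at once if the clamp bar is dropped (falls free by more than about 13 mm) (contact force between clamp_bar and the fingers below 0.05 N and linear speed of clamp_bar above 0.5 m/s).
It fails at once if the mallet is moved more than 25 mm (distance of mallet from where it was at the start of the episode above 0.025 m).
It fails at once if the oil can is moved more than 25 mm or tipped (distance of oil_can from where it was at the start of the episode above 0.025 m or angle between oil_can's own z axis and vertical above 0.35 rad).
It fails at once if the nut tray is moved more than 25 mm or tipped (distance of nut_tray from where it was at the start of the episode above 0.025 m or angle between nut_tray's own z axis and vertical above 0.35 rad).
It also fails if it takes over 58 s, if anything falls off the work surface, if the arm or the gripper's body presses on something with over 40 N, if the wrist force passes 120 N, or if a joint passes its speed limit or range.

### The arm

A 6-joint arm with a two-finger parallel gripper is mounted at the origin on the work surface. World frame = base frame: x ahead of the robot, y to its left, z up, the work surface at z = 0. Lengths are in m, angles in degrees, forces in N, time in s.
With the tool pointing down it reaches from about 0.35 to 0.725 m from the base axis. Payload 6 kg.
Tool frame: the origin (TCP) lies between the finger pads; the fingertips stand 11 mm ahead of it and the grasp point (between the pads) lies 8 mm behind it; z points along the fingers, y is the line along which they close (so a half turn about z gives the same grasp; the last joint's range is limited). The gripper opens to 85 mm and grips with 20 to 120 N. Pads are 22 mm wide; open, the fingers measure 114 mm over their backs; the gripper's body (76 mm by 85 mm) begins 54 mm behind the grasp point. The pads swing forward as they close: fully open they stand 13 mm farther back than shut.
Start: joints at [-44.937, 2.303, 4.859, 0, -92.561, -19.12], TCP at [0.262, -0.54, 0.242] pointing down, gripper open.
Joint ranges: [-146.85, 146.85], [-73.84, 115.35], [-62.03, 85.46], [-188.31, 113.3], [-161.28, -10.13], [-171.36, 171.36]. Speed limits (degrees/s): [147.25, 147.25, 172.46, 180, 180, 180].

### API

Orientations are given as a 3x3 rotation matrix whose columns are the frame's x, y, z axes.
In Python, from plant import status, viewer, job gives the robot as it stands.
- The arm moves only by the tool move_arm, never from a script. Its argument "commands" is a list of rows, each an object of numbers: "ax", "ay", "az": the turn, a rotation vector about the tool's x, y, z in rad; "dx", "dy", "dz": the shift along the tool's x, y, z in m; "claw": the finger opening in m, from 0 to 0.0854. In form: [{"ax": .., "ay": .., "az": .., "dx": .., "dy": .., "dz": .., "claw": ..}, ...]. A call has 1 to 12 rows; each row is the pose to reach, as a shift and turn from the pose commanded when the call began, along the tool's axes at that moment; what a row does not reach only later rows make up. A row lasts 1/10 s, in which the tool goes at most 50 mm and 8.59 degrees, less where a joint would pass 70% of its speed; a pose out of reach is approached as far as the arm can. A call with a gripper value outside its range is refused whole. The fingers move at their own pace and stop on an object; "force" is the grip in N (left out, the last holds). Time passes only in rows, so rows that repeat a pose let the fingers close. It gives the time, the measured TCP pose, the force, the opening and the grip force at its end, in the units of the state.
- status.get_state(): the state, without advancing time (a new reading comes with each control period).
- viewer.get_image(name): name is "scene" or "top" or "wrist"; returns a dict with "pixels" (480x640x3 uint8, red, green, blue), "fx", "fy", "cx", "cy" (pixels), "world_from_camera" (4x4, takes a point from camera to world coordinates); the wrist camera has in their place "hand_eye" (4x4, takes a point from camera to tool coordinates, whose origin is the TCP and whose axes are the flange's). Camera axes: x right, y down, z forward; pixel columns grow to the right and rows downward; lengths in m; the calibration is good to about 2 mm. A picture is of the moment at which its call begins: read the wrist's pose just before it. There is no depth.
- job.finish_job(): hands the job in; it is judged then, once.
The state is a dict: "clock": time; "joints": joint angles; "dq": joint speeds; "tau": joint torques, N m; "tcp_pos": TCP position; "orientation": TCP orientation; "force": force on the tool from outside, world axes, zero at the start; "wrist_torque": the same for the moment, N m; "grip_width": opening from 0.0 (shut) to 1.0 (fully open); "finger_force": force on a finger pad.
Only numpy, scipy, OpenCV 4.12 (cv2) and the standard library are available. Lean on these libraries where they do the work, as an engineer would, in place of code of your own. Each camera call takes 0.05 s, during which the arm holds its last target. There are 200 camera calls.

## Working session

There is one attempt and no reset: what is moved stays moved. The work goes in short steps, Python scripts to look and compute and a tool call to move; the robot and the scene stay as the last step left them, time stands still between calls to the robot, and variables do not carry over. Pictures are saved under pics/ and viewed, at most 10 in all, crops included, and the job is handed in when it is done.

Besides the shell and the picture viewer there is one more tool, called after ">>>" by a JSON object that holds its "name" and its "arguments", one argument or row to a line. move_arm: Moves the arm, as the interface text tells. Its arguments: {"type":"object","properties":{"commands":{"type":"array","items":{"type":"object","properties":{"ax":{"type":"number"},"ay":{"type":"number"},"az":{"type":"number"},"dx":{"type":"number"},"dy":{"type":"number"},"dz":{"type":"number"},"claw":{"type":"number"}}}},"force":{"type":"number"}},"required":["commands"]}

```bash
ls; mkdir -p pics
python3 - <<'E'
from plant import status, viewer
import cv2,json,numpy as np
np.set_printoptions(precision=4,suppress=True)
s=status.get_state();print(s)
for n in ("scene","top"):
    im=viewer.get_image(n);cv2.imwrite(f"pics/{n}0.png",im["pixels"][:,:,::-1])
    print(n,im["fx"],im["fy"],im["cx"],im["cy"]);print(np.array(im["world_from_camera"]))
E
```

```text
pics
{'clock': 0.0, 'joints': array([-44.9373,   2.3385,   4.802 ,  -0.0252, -92.5603, -19.1197]), 'dq': array([0.022 , 0.021 , 0.0083, 0.109 , 0.0799, 0.0044]), 'tau': array([  0.0002, -36.8196,  34.742 ,   6.9324,  -0.0053,   0.    ]), 'tcp_pos': array([ 0.2624, -0.5392,  0.2413]), 'orientation': array([[-0.8992, -0.4375, -0.0009],
       [-0.4375,  0.8992,  0.0015],
       [ 0.0001,  0.0017, -1.    ]]), 'force': array([-0.4645, -0.3385,  0.0565]), 'wrist_torque': array([-0.0011,  0.0363, -0.0026]), 'finger_force': 0.0, 'grip_width': 1.0026017528845401}
scene 541.6298943106061 541.6298943106061 314.56489011782185 233.1681033067781
[[ 0.731   0.4461 -0.5164  1.1956]
 [ 0.6823 -0.4651  0.5641 -0.715 ]
 [ 0.0115 -0.7647 -0.6443  0.9208]
 [ 0.      0.      0.      1.    ]]
top 613.8273988441424 613.8273988441424 318.419237845535 227.5207346209088
[[ 0.0058 -0.9823  0.1872  0.2167]
 [-0.9999 -0.0074 -0.0076  0.0207]
 [ 0.0089 -0.1872 -0.9823  1.7269]
 [ 0.      0.      0.      1.    ]]
```

View pics/scene0.png

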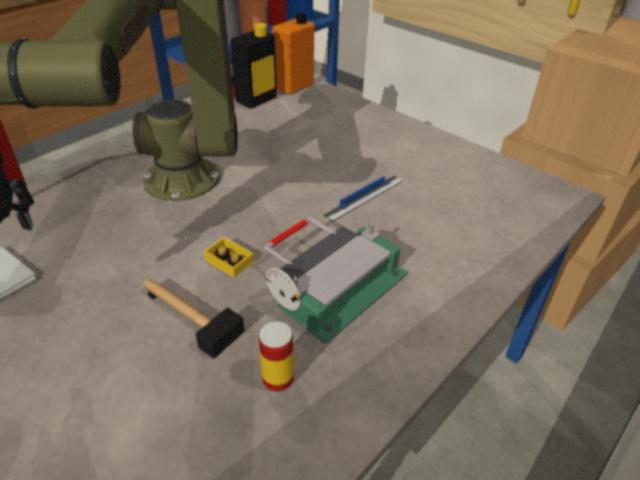

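View pics/top0.png

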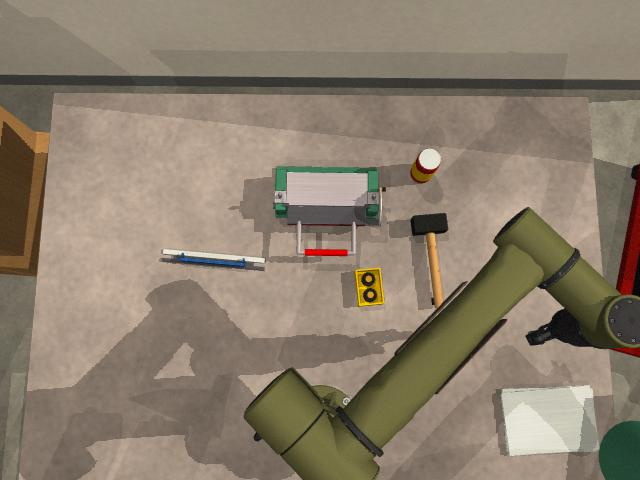

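The scene view shows the bar left of the folder, the handle at (290,232) and the mallet, oil can and tray to the right. In the top view the bar runs from (163,253) to (264,262). Its bright edge faces away from the robot, so it needs about a half turn. The folder's leaf and handle, at (326,253), face the robot.

```bash
cat > h.py <<'E'
from plant import status, viewer
import cv2,numpy as np
np.set_printoptions(precision=4,suppress=True)
def shot(n,f):
    s=status.get_state(); im=viewer.get_image(n)
    if n=="wrist":
        T=np.eye(4);T[:3,:3]=s["orientation"];T[:3,3]=s["tcp_pos"];W=T@np.array(im["hand_eye"])
    else: W=np.array(im["world_from_camera"])
    cv2.imwrite(f"pics/{f}.png",im["pixels"][:,:,::-1])
    np.savez(f"pics/{f}.npz",K=[im["fx"],im["fy"],im["cx"],im["cy"]],W=W)
def ray(f,p):
    d=np.load(f"pics/{f}.npz");fx,fy,cx,cy=d["K"];W=d["W"]
    v=W[:3,:3]@[(p[0]-cx)/fx,(p[1]-cy)/fy,1];return W[:3,3],v/np.linalg.norm(v)
def plane(f,p,z):
    o,v=ray(f,p);return o+v*(z-o[2])/v[2]
def proj(f,P):
    d=np.load(f"pics/{f}.npz");fx,fy,cx,cy=d["K"];W=d["W"]
    c=np.linalg.inv(W)@np.append(P,1);return np.array([fx*c[0]/c[2]+cx,fy*c[1]/c[2]+cy])
def tri(obs):
    A=np.zeros((3,3));b=np.zeros(3);L=[ray(*x) for x in obs]
    for o,v in L:
        M=np.eye(3)-np.outer(v,v);A+=M;b+=M@o
    P=np.linalg.solve(A,b);return P,[np.linalg.norm(np.cross(P-o,v))*1000 for o,v in L]
def mask(f,lo,hi):
    return cv2.inRange(cv2.cvtColor(cv2.imread(f"pics/{f}.png"),cv2.COLOR_BGR2HSV),lo,hi)
E
python3 - <<'E'
from h import *
for n in("scene","top"): shot(n,n+"0")
for p in ((178,259),(245,265)):print("rib",plane("top0",p,.031))
for p in ((163,253),(264,262)):print("foot",plane("top0",p,.006))
print("handle",[plane("top0",p,.075) for p in((305,253),(347,253))])
print("studs",[plane("top0",p,.1) for p in((280,197),(375,198))])
print("tray",plane("top0",(369,287),.03),"mallet",plane("top0",(430,224),.05),plane("top0",(436,303),.02),"can",plane("top0",(429,160),.14))
print(tri([("scene0",(290,232)),("top0",(326,253))]))
E
```

```text
rib [0.4479 0.3973 0.031 ]
rib [0.4324 0.2108 0.031 ]
foot [0.4681 0.446  0.006 ]
foot [0.4445 0.1603 0.006 ]
handle [array([0.4607, 0.0439, 0.075 ]), array([ 0.4615, -0.0703,  0.075 ])]
studs [array([0.6105, 0.1131, 0.1   ]), array([ 0.6098, -0.1457,  0.1   ])]
tray [ 0.3737 -0.1334  0.03  ] mallet [ 0.5486 -0.3035  0.05  ] [ 0.3315 -0.3196  0.02  ] can [ 0.7064 -0.2884  0.14  ]
(array([ 0.4644, -0.0106,  0.0689]), [np.float64(3.60262576194528), np.float64(3.6026257619452604)])
```

>>> {"name": "move_arm", "arguments": {
  "commands": [
    {"dx": -0.434, "dy": 0.389, "dz": -0.11, "az": -1.745},
    {"dx": -0.434, "dy": 0.389, "dz": -0.11, "az": -1.745},
    {"dx": -0.434, "dy": 0.389, "dz": -0.11, "az": -1.745},
    {"dx": -0.434, "dy": 0.389, "dz": -0.11, "az": -1.745},
    {"dx": -0.434, "dy": 0.389, "dz": -0.11, "az": -1.745},
    {"dx": -0.434, "dy": 0.389, "dz": -0.11, "az": -1.745},
    {"dx": -0.434, "dy": 0.389, "dz": -0.11, "az": -1.745},
    {"dx": -0.434, "dy": 0.389, "dz": -0.11, "az": -1.745},
    {"dx": -0.434, "dy": 0.389, "dz": -0.11, "az": -1.745},
    {"dx": -0.434, "dy": 0.389, "dz": -0.11, "az": -1.745},
    {"dx": -0.434, "dy": 0.389, "dz": -0.11, "az": -1.745},
    {"dx": -0.434, "dy": 0.389, "dz": -0.11, "az": -1.745}
  ]
}}

```text
invalid input at $.commands[0]: expected keys ax, ay, az, dx, dy, dz, claw
```

Run:
```python
from h import *
s=status.get_state();print(s["clock"],s["joints"],s["tcp_pos"],s["orientation"])
im=viewer.get_image("wrist");print(im["fx"],np.array(im["hand_eye"]))
shot("wrist","w1")
for n,p in (("handle",(.462,-.013,.07)),("sL",(.61,.113,.1)),("sR",(.61,-.146,.1)),("bar",(.45,.3,0))):print(n,proj("w1",np.array(p)))
```

```text
0.2 [-44.938    2.3257   4.8229  -0.0148 -92.5627 -19.119 ] [ 0.2624 -0.5393  0.2416] [[-0.8992 -0.4375 -0.0006]
 [-0.4375  0.8992  0.001 ]
 [ 0.0001  0.0012 -1.    ]]
366.5331402504683 [[ 0.0006 -0.964  -0.2657  0.0663]
 [ 1.      0.0001  0.0018 -0.0001]
 [-0.0017 -0.2657  0.964  -0.1305]
 [ 0.      0.      0.      1.    ]]
handle [660.4776 572.8101]
sL [684.6603 714.6034]
sR [503.2997 652.2979]
bar [796.2833 580.5921]
```

>>> {"name": "move_arm", "arguments": {
  "commands": [
    {"ax": 0, "ay": 0, "az": -1.745, "dx": -0.434, "dy": 0.389, "dz": -0.11, "claw": 0.085},
    {"ax": 0, "ay": 0, "az": -1.745, "dx": -0.434, "dy": 0.389, "dz": -0.11, "claw": 0.085},
    {"ax": 0, "ay": 0, "az": -1.745, "dx": -0.434, "dy": 0.389, "dz": -0.11, "claw": 0.085},
    {"ax": 0, "ay": 0, "az": -1.745, "dx": -0.434, "dy": 0.389, "dz": -0.11, "claw": 0.085},
    {"ax": 0, "ay": 0, "az": -1.745, "dx": -0.434, "dy": 0.389, "dz": -0.11, "claw": 0.085},
    {"ax": 0, "ay": 0, "az": -1.745, "dx": -0.434, "dy": 0.389, "dz": -0.11, "claw": 0.085},
    {"ax": 0, "ay": 0, "az": -1.745, "dx": -0.434, "dy": 0.389, "dz": -0.11, "claw": 0.085},
    {"ax": 0, "ay": 0, "az": -1.745, "dx": -0.434, "dy": 0.389, "dz": -0.11, "claw": 0.085},
    {"ax": 0, "ay": 0, "az": -1.745, "dx": -0.434, "dy": 0.389, "dz": -0.11, "claw": 0.085},
    {"ax": 0, "ay": 0, "az": -1.745, "dx": -0.434, "dy": 0.389, "dz": -0.11, "claw": 0.085},
    {"ax": 0, "ay": 0, "az": -1.745, "dx": -0.434, "dy": 0.389, "dz": -0.11, "claw": 0.085},
    {"ax": 0, "ay": 0, "az": -1.745, "dx": -0.434, "dy": 0.389, "dz": -0.11, "claw": 0.085}
  ]
}}

```text
clock: 1.5
tcp_pos: [0.4829, 0.0026, 0.353]
orientation: [[0.592, -0.806, 0.001], [-0.806, -0.592, 0.001], [0.0, -0.001, -1.0]]
force: [2.3, -1.0, -0.4]
grip_width: 0.996
finger_force: 0.0
```

Run:
```python
from h import *
s=status.get_state();print(s["clock"],s["joints"],s["tcp_pos"],s["orientation"])
shot("wrist","w1")
for n,p in (("handle",(.462,-.013,.07)),("sL",(.61,.113,.1)),("sR",(.61,-.146,.1)),("bar",(.45,.3,0))):print(n,proj("w1",np.array(p)))
```

```text
1.5 [  24.3073  -13.1574    2.1412   -0.01   -105.2447   11.9975] [0.4829 0.0026 0.353 ] [[ 0.5921 -0.8059  0.0008]
 [-0.8059 -0.5921  0.0005]
 [ 0.     -0.001  -1.    ]]
handle [347.4376 201.4835]
sL [167.3901 218.8129]
sR [309.047   -4.5642]
bar [225.1004 364.4538]
```

>>> {"name": "move_arm", "arguments": {
  "commands": [
    {"ax": 0, "ay": 0, "az": -1.745, "dx": -0.289, "dy": -0.159, "dz": 0, "claw": 0.085},
    {"ax": 0, "ay": 0, "az": -1.745, "dx": -0.289, "dy": -0.159, "dz": 0, "claw": 0.085},
    {"ax": 0, "ay": 0, "az": -1.745, "dx": -0.289, "dy": -0.159, "dz": 0, "claw": 0.085},
    {"ax": 0, "ay": 0, "az": -1.745, "dx": -0.289, "dy": -0.159, "dz": 0, "claw": 0.085},
    {"ax": 0, "ay": 0, "az": -1.745, "dx": -0.289, "dy": -0.159, "dz": 0, "claw": 0.085},
    {"ax": 0, "ay": 0, "az": -1.745, "dx": -0.289, "dy": -0.159, "dz": 0, "claw": 0.085},
    {"ax": 0, "ay": 0, "az": -1.745, "dx": -0.289, "dy": -0.159, "dz": 0, "claw": 0.085},
    {"ax": 0, "ay": 0, "az": -1.745, "dx": -0.289, "dy": -0.159, "dz": 0, "claw": 0.085},
    {"ax": 0, "ay": 0, "az": -1.745, "dx": -0.289, "dy": -0.159, "dz": 0, "claw": 0.085},
    {"ax": 0, "ay": 0, "az": -1.745, "dx": -0.289, "dy": -0.159, "dz": 0, "claw": 0.085},
    {"ax": 0, "ay": 0, "az": -1.745, "dx": -0.289, "dy": -0.159, "dz": 0, "claw": 0.085},
    {"ax": 0, "ay": 0, "az": -1.745, "dx": -0.289, "dy": -0.159, "dz": 0, "claw": 0.085}
  ]
}}

```text
clock: 2.75
tcp_pos: [0.4418, 0.3274, 0.3522]
orientation: [[0.692, 0.722, -0.0], [0.722, -0.692, -0.0], [-0.0, -0.0, -1.0]]
force: [0.3, 0.2, 0.7]
grip_width: 0.996
finger_force: 0.0
```

>>> {"name": "move_arm", "arguments": {
  "commands": [
    {"ax": 0, "ay": 0, "az": -0.68, "dx": 0, "dy": 0, "dz": 0, "claw": 0.085},
    {"ax": 0, "ay": 0, "az": -0.68, "dx": 0, "dy": 0, "dz": 0, "claw": 0.085},
    {"ax": 0, "ay": 0, "az": -0.68, "dx": 0, "dy": 0, "dz": 0, "claw": 0.085},
    {"ax": 0, "ay": 0, "az": -0.68, "dx": 0, "dy": 0, "dz": 0, "claw": 0.085},
    {"ax": 0, "ay": 0, "az": -0.68, "dx": 0, "dy": 0, "dz": 0, "claw": 0.085},
    {"ax": 0, "ay": 0, "az": -0.68, "dx": 0, "dy": 0, "dz": 0, "claw": 0.085}
  ]
}}

```text
clock: 3.35
tcp_pos: [0.4418, 0.3274, 0.3522]
orientation: [[0.089, 0.996, -0.0], [0.996, -0.089, 0.0], [0.0, -0.0, -1.0]]
force: [0.3, 0.7, 0.5]
grip_width: 0.996
finger_force: 0.0
```

Run:
```python
from h import *
s=status.get_state();print(s["clock"],s["joints"],s["tcp_pos"],s["orientation"])
shot("wrist","w2")
for n,p in (("handle",(.462,-.013,.07)),("sL",(.61,.113,.1)),("sR",(.61,-.146,.1)),("bar",(.45,.3,0))):print(n,proj("w2",np.array(p)))
```

```text
3.35 [  57.4702   -3.0178   11.1355   -0.0082 -104.1571  117.4166] [0.4418 0.3274 0.3522] [[ 0.0891  0.996  -0.0002]
 [ 0.996  -0.0891  0.    ]
 [ 0.     -0.0002 -1.    ]]
handle [359.5026 445.8044]
sL [478.5601 371.4415]
sR [474.2888 533.7237]
bar [330.9799 214.0849]
```

View pics/w2.png

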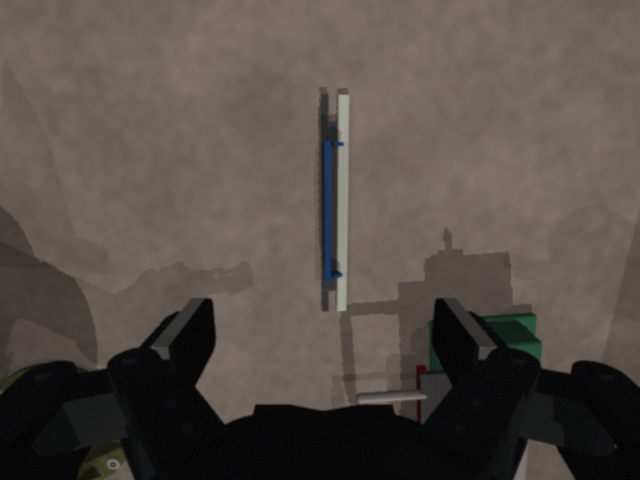

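The wrist picture shows the bar with its blue rib from about (328,141) to (329,279). The foot spans columns 320–350 and rows 88–311, with the bright edge on the right (+x).

```bash
cat >> h.py <<'E'
def rib(f):
    m=mask(f,(100,120,40),(130,255,255)); n,l,st,c=cv2.connectedComponentsWithStats(m)
    i=1+np.argmax(st[1:,4]); m=(l==i).astype(np.uint8)
    rows=np.where(m.sum(1)>2)[0]; L=[]
    for r in rows: 
        x=np.where(m[r])[0]; L.append((x.mean(),r,len(x)))
    L=np.array(L); w=np.median(L[:,2]); L=L[abs(L[:,2]-w)<1.6]
    k=np.polyfit(L[:,1],L[:,0],1); a,b=L[:,1].min()-.5,L[:,1].max()+.5
    return [(np.polyval(k,r),r) for r in (a,b)],w
E
python3 - <<'E'
from h import *
e,w=rib("w2");print(e,w)
P=[plane("w2",p,.031) for p in e];print(P,np.linalg.norm(P[0]-P[1]),(P[0]+P[1])/2)
d=P[0]-P[1];print("yaw of rib",np.degrees(np.arctan2(d[1],d[0])))
F=[plane("w2",p,.006) for p in ((324,88.5),(343.5,88.5),(325,311),(342,311))];print(F)
E
```

```text
[(np.float64(326.93719961305385), np.float64(140.5)), (np.float64(327.12498515379156), np.float64(280.5))] 7.0
[array([0.4525, 0.395 , 0.031 ]), array([0.4375, 0.218 , 0.031 ])] 0.1776422829037565 [0.445  0.3065 0.031 ]
yaw of rib 85.14653733376414
[array([0.4544, 0.4558, 0.006 ]), array([0.4779, 0.4537, 0.006 ]), array([0.4299, 0.1624, 0.006 ]), array([0.454 , 0.1602, 0.006 ])]
```

>>> {"name": "move_arm", "arguments": {
  "commands": [
    {"ax": 0, "ay": 0, "az": 0, "dx": -0.02, "dy": 0.005, "dz": 0.232, "claw": 0.085},
    {"ax": 0, "ay": 0, "az": 0, "dx": -0.02, "dy": 0.005, "dz": 0.232, "claw": 0.085},
    {"ax": 0, "ay": 0, "az": 0, "dx": -0.02, "dy": 0.005, "dz": 0.232, "claw": 0.085},
    {"ax": 0, "ay": 0, "az": 0, "dx": -0.02, "dy": 0.005, "dz": 0.232, "claw": 0.085},
    {"ax": 0, "ay": 0, "az": 0, "dx": -0.02, "dy": 0.005, "dz": 0.232, "claw": 0.085},
    {"ax": 0, "ay": 0, "az": 0, "dx": -0.02, "dy": 0.005, "dz": 0.232, "claw": 0.085},
    {"ax": 0, "ay": 0, "az": 0, "dx": -0.02, "dy": 0.005, "dz": 0.232, "claw": 0.085}
  ]
}}

```text
clock: 4.1
tcp_pos: [0.4455, 0.3072, 0.1217]
orientation: [[0.091, 0.996, 0.001], [0.996, -0.091, -0.0], [-0.0, 0.001, -1.0]]
force: [-0.3, -0.0, 1.6]
grip_width: 0.995
finger_force: 0.0
```

Run:
```python
from h import *
s=status.get_state();print(s["clock"],s["joints"],s["tcp_pos"],s["orientation"])
shot("wrist","w3")
e,w=rib("w3");e2,_=rib("w2");print(e,w)
P=[plane("w3",p,.031) for p in e];print(P,np.linalg.norm(P[0]-P[1]),(P[0]+P[1])/2)
d=P[0]-P[1];print("yaw of rib",np.degrees(np.arctan2(d[1],d[0])))
for i in (0,1):print(tri([("w2",e2[i]),("w3",e[i])]))
```

```text
4.1 [ 55.9188  -5.6513 -15.5318   0.0636 -80.0912 118.8676] [0.4455 0.3072 0.1217] [[ 0.0907  0.9959  0.0012]
 [ 0.9959 -0.0907 -0.0002]
 [-0.0001  0.0012 -1.    ]]
[(np.float64(320.9847070443661), np.float64(104.5)), (np.float64(322.952231153533), np.float64(367.5))] 13.0
[array([0.4528, 0.3945, 0.031 ]), array([0.4385, 0.2242, 0.031 ])] 0.170844400145032 [0.4457 0.3093 0.031 ]
yaw of rib 85.18516688185316
(array([0.4527, 0.395 , 0.0246]), [np.float64(0.1407313463762438), np.float64(0.14073134637634813)])
(array([0.437 , 0.2095, 0.0094]), [np.float64(0.09856806382548133), np.float64(0.09856806382569173)])
```

View pics/w3.png

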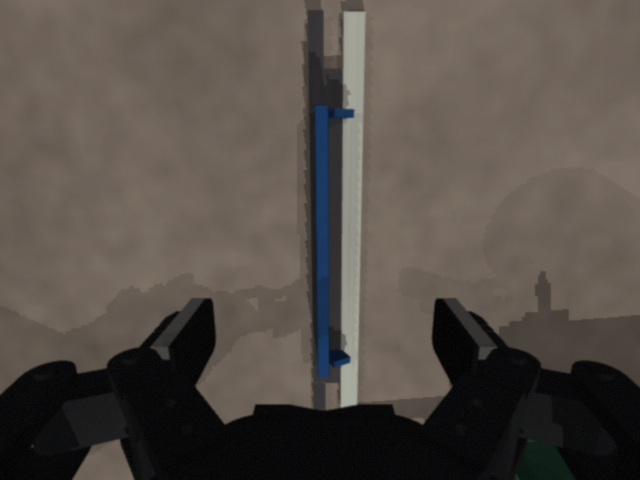

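The rib runs from (321,105) to (323,378), nearly centred between the open fingers. My mask cut the lower end short at the brace.

Run:
```python
from h import *
for o in ([("w2",(326.9,140.5)),("w3",(321,104.5))],[("w2",(327.1,280.5)),("w3",(323,378.5))]):print(tri(o))
print([plane("w3",p,.031) for p in((321,104.5),(323,378.5))],status.get_state()["force"])
```

```text
(array([0.4527, 0.395 , 0.0245]), [np.float64(0.16728813172425963), np.float64(0.16728813172420048)])
(array([0.4379, 0.2209, 0.0385]), [np.float64(0.29759753505245035), np.float64(0.29759753505254194)])
[array([0.4528, 0.3945, 0.031 ]), array([0.4377, 0.2155, 0.031 ])] [-0.7139  0.3076  0.9503]
```

>>> {"name": "move_arm", "arguments": {
  "commands": [
    {"ax": 0, "ay": 0, "az": -0.007, "dx": -0.002, "dy": 0, "dz": 0.04, "claw": 0.085},
    {"ax": 0, "ay": 0, "az": -0.007, "dx": -0.002, "dy": 0, "dz": 0.07, "claw": 0.06},
    {"ax": 0, "ay": 0, "az": -0.007, "dx": -0.002, "dy": 0, "dz": 0.09, "claw": 0.04},
    {"ax": 0, "ay": 0, "az": -0.007, "dx": -0.002, "dy": 0, "dz": 0.099, "claw": 0.03},
    {"ax": 0, "ay": 0, "az": -0.007, "dx": -0.002, "dy": 0, "dz": 0.099, "claw": 0.03},
    {"ax": 0, "ay": 0, "az": -0.007, "dx": -0.002, "dy": 0, "dz": 0.099, "claw": 0.03}
  ],
  "force": 60
}}

```text
clock: 4.75
tcp_pos: [0.4458, 0.3063, 0.0237]
orientation: [[0.082, 0.997, 0.002], [0.997, -0.082, 0.002], [0.003, 0.002, -1.0]]
force: [0.2, -0.5, 0.2]
grip_width: 0.352
finger_force: 0.0
```

Run:
```python
from h import *
s=status.get_state();print(s)
```

```text
{'clock': 4.75, 'joints': array([ 55.8215,  -1.9177, -22.5402,   0.0452, -69.1872, 119.444 ]), 'dq': array([-0.0542, -0.3953,  0.0447,  0.0445,  0.1023,  0.0528]), 'tau': array([ -0.0146, -30.0063,  31.7566,   6.3168,  -0.0032,  -0.0044]), 'tcp_pos': array([0.4458, 0.3063, 0.0237]), 'orientation': array([[ 0.0823,  0.9966,  0.0025],
       [ 0.9966, -0.0823,  0.0023],
       [ 0.0025,  0.0023, -1.    ]]), 'force': array([ 0.1755, -0.4766,  0.2359]), 'wrist_torque': array([-0.0094,  0.0065, -0.0058]), 'finger_force': 0.0, 'grip_width': 0.35187596447806174}
```

>>> {"name": "move_arm", "arguments": {
  "commands": [
    {"ax": 0, "ay": 0, "az": 0, "dx": 0, "dy": 0, "dz": 0.002, "claw": 0.015},
    {"ax": 0, "ay": 0, "az": 0, "dx": 0, "dy": 0, "dz": 0.002, "claw": 0},
    {"ax": 0, "ay": 0, "az": 0, "dx": 0, "dy": 0, "dz": 0.002, "claw": 0},
    {"ax": 0, "ay": 0, "az": 0, "dx": 0, "dy": 0, "dz": 0.002, "claw": 0},
    {"ax": 0, "ay": 0, "az": 0, "dx": 0, "dy": 0, "dz": 0.002, "claw": 0},
    {"ax": 0, "ay": 0, "az": 0, "dx": 0, "dy": 0, "dz": 0.002, "claw": 0}
  ],
  "force": 80
}}

```text
clock: 5.35
tcp_pos: [0.4452, 0.3059, 0.0208]
orientation: [[0.082, 0.997, 0.001], [0.997, -0.082, 0.002], [0.002, 0.001, -1.0]]
force: [-2.7, 0.5, 5.8]
grip_width: 0.075
finger_force: 80.5
```

Run:
```python
from h import *
s=status.get_state();print(s)
```

```text
{'clock': 5.35, 'joints': array([ 55.8291,  -1.8087, -22.7405,   0.0069, -68.9414, 119.4495]), 'dq': array([ 0.0247,  0.0682, -0.0096,  0.0723, -0.0164, -0.0222]), 'tau': array([ -1.0153, -28.1119,  30.1372,   6.4011,   0.431 ,   0.0885]), 'tcp_pos': array([0.4452, 0.3059, 0.0208]), 'orientation': array([[ 0.0823,  0.9966,  0.0013],
       [ 0.9966, -0.0823,  0.0018],
       [ 0.0019,  0.0012, -1.    ]]), 'force': array([-2.7231,  0.4822,  5.8458]), 'wrist_torque': array([ 0.1845,  1.027 , -0.1332]), 'finger_force': 80.50197958946228, 'grip_width': 0.07519956368868197}
```

>>> {"name": "move_arm", "arguments": {
  "commands": [
    {"ax": 0, "ay": 0, "az": 0, "dx": 0, "dy": 0, "dz": -0.02, "claw": 0},
    {"ax": 0, "ay": 0, "az": 0, "dx": 0, "dy": 0, "dz": -0.06, "claw": 0},
    {"ax": 0, "ay": 0, "az": 0, "dx": 0, "dy": 0, "dz": -0.11, "claw": 0},
    {"ax": 0, "ay": 0, "az": 0, "dx": 0, "dy": 0, "dz": -0.16, "claw": 0},
    {"ax": 0, "ay": 0, "az": 0.12, "dx": -0.02, "dy": 0.01, "dz": -0.2, "claw": 0},
    {"ax": 0, "ay": 0, "az": 0.25, "dx": -0.05, "dy": 0.03, "dz": -0.23, "claw": 0},
    {"ax": 0, "ay": 0, "az": 0.39, "dx": -0.075, "dy": 0.05, "dz": -0.25, "claw": 0},
    {"ax": 0, "ay": 0, "az": 0.53, "dx": -0.1, "dy": 0.065, "dz": -0.26, "claw": 0},
    {"ax": 0, "ay": 0, "az": 0.67, "dx": -0.12, "dy": 0.08, "dz": -0.26, "claw": 0},
    {"ax": 0, "ay": 0, "az": 0.81, "dx": -0.13, "dy": 0.09, "dz": -0.26, "claw": 0},
    {"ax": 0, "ay": 0, "az": 0.95, "dx": -0.145, "dy": 0.095, "dz": -0.26, "claw": 0},
    {"ax": 0, "ay": 0, "az": 1.05, "dx": -0.15, "dy": 0.1, "dz": -0.26, "claw": 0}
  ]
}}

```text
clock: 6.55
tcp_pos: [0.5316, 0.1462, 0.277]
orientation: [[0.908, 0.418, -0.004], [0.418, -0.908, -0.001], [-0.004, -0.001, -1.0]]
force: [0.4, 0.8, -6.3]
grip_width: 0.076
finger_force: 79.0
```

Run:
```python
from h import *
s=status.get_state();print(s["clock"],s["joints"],s["tcp_pos"],s["orientation"],s["force"],s["wrist_torque"],s["finger_force"])
R=s["orientation"];print(R.T@(np.array([.55,-.02,.29])-s["tcp_pos"]))
print(180+np.degrees(np.arctan2(R[1,1],R[0,1])))
```

```text
6.55 [ 36.1947  -4.4996   1.7998  -0.0899 -96.5352  78.5326] [0.5316 0.1462 0.277 ] [[ 0.9082  0.4185 -0.0042]
 [ 0.4185 -0.9082 -0.0012]
 [-0.0043 -0.0007 -1.    ]] [ 0.3551  0.7622 -6.2814] [ 0.0737 -0.0271 -0.0386] 79.04768586158752
[-0.0529  0.1586 -0.0129]
114.7373265510009
```

>>> {"name": "move_arm", "arguments": {
  "commands": [
    {"ax": 0, "ay": 0, "az": 0.1, "dx": -0.004, "dy": 0.01, "dz": 0, "claw": 0},
    {"ax": 0, "ay": 0, "az": 0.24, "dx": -0.01, "dy": 0.03, "dz": 0, "claw": 0},
    {"ax": 0, "ay": 0, "az": 0.38, "dx": -0.018, "dy": 0.055, "dz": 0, "claw": 0},
    {"ax": 0, "ay": 0, "az": 0.52, "dx": -0.028, "dy": 0.085, "dz": -0.005, "claw": 0},
    {"ax": 0, "ay": 0, "az": 0.66, "dx": -0.036, "dy": 0.11, "dz": -0.01, "claw": 0},
    {"ax": 0, "ay": 0, "az": 0.8, "dx": -0.043, "dy": 0.13, "dz": -0.012, "claw": 0},
    {"ax": 0, "ay": 0, "az": 0.94, "dx": -0.048, "dy": 0.145, "dz": -0.012, "claw": 0},
    {"ax": 0, "ay": 0, "az": 1.08, "dx": -0.051, "dy": 0.155, "dz": -0.012, "claw": 0},
    {"ax": 0, "ay": 0, "az": 1.22, "dx": -0.053, "dy": 0.158, "dz": -0.012, "claw": 0},
    {"ax": 0, "ay": 0, "az": 1.36, "dx": -0.053, "dy": 0.158, "dz": -0.012, "claw": 0},
    {"ax": 0, "ay": 0, "az": 1.5, "dx": -0.053, "dy": 0.158, "dz": -0.012, "claw": 0},
    {"ax": 0, "ay": 0, "az": 1.6, "dx": -0.053, "dy": 0.158, "dz": -0.012, "claw": 0}
  ]
}}

```text
clock: 7.75
tcp_pos: [0.5505, -0.0179, 0.2888]
orientation: [[0.393, -0.92, -0.004], [-0.92, -0.393, 0.0], [-0.002, 0.004, -1.0]]
force: [-0.1, 0.7, -6.8]
grip_width: 0.072
finger_force: 79.0
```

>>> {"name": "move_arm", "arguments": {
  "commands": [
    {"ax": 0, "ay": 0, "az": 0.1, "dx": 0, "dy": 0, "dz": 0, "claw": 0},
    {"ax": 0, "ay": 0, "az": 0.22, "dx": 0, "dy": 0, "dz": 0, "claw": 0},
    {"ax": 0, "ay": 0, "az": 0.34, "dx": 0, "dy": 0, "dz": 0, "claw": 0},
    {"ax": 0, "ay": 0, "az": 0.4, "dx": 0, "dy": 0, "dz": 0, "claw": 0},
    {"ax": 0, "ay": 0, "az": 0.4, "dx": 0, "dy": 0, "dz": 0, "claw": 0},
    {"ax": 0, "ay": 0, "az": 0.4, "dx": 0, "dy": 0, "dz": 0, "claw": 0},
    {"ax": 0, "ay": 0, "az": 0.4, "dx": 0, "dy": 0, "dz": 0, "claw": 0}
  ]
}}

```text
clock: 8.45
tcp_pos: [0.551, -0.0181, 0.2905]
orientation: [[0.01, -1.0, -0.001], [-1.0, -0.01, 0.0], [-0.0, 0.001, -1.0]]
force: [-0.1, -0.5, -6.9]
grip_width: 0.072
finger_force: 79.0
```

Run:
```python
from h import *
s=status.get_state();print(s["clock"],s["joints"],s["tcp_pos"],s["orientation"],s["force"],s["wrist_torque"],s["finger_force"])
shot("wrist","w4")
for n,p in (("handle",(.462,-.013,.07)),("sL",(.61,.113,.113)),("sR",(.61,-.146,.113))):print(n,proj("w4",np.array(p)))
```

```text
8.45 [ 18.9799  -4.4299   3.2604  -0.033  -97.7667 -18.394 ] [ 0.551  -0.0181  0.2905] [[ 0.0103 -0.9999 -0.0014]
 [-0.9999 -0.0103  0.0001]
 [-0.0001  0.0014 -1.    ]] [-0.051  -0.4709 -6.9417] [ 0.0173 -0.0901 -0.0378] 79.04334425926208
handle [414.7257 217.5455]
sL [260.3714 354.8269]
sR [248.486   56.3664]
```

View pics/w4.png

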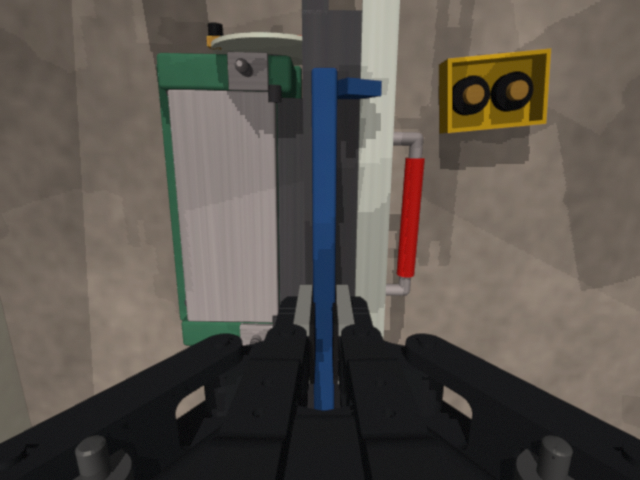

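The view shows the bar held with its bevel towards the leaf. The right seat and stud tip are near (241,66), and the bed corners are near (168,90), (276,92), (188,321) and (277,321). The handle runs from (416,158) to (405,276), and the left stud is hidden behind the fingers.

Run:
```python
from h import *
P={k:plane("w4",p,z) for k,p,z in (("bRb",(168,90),.075),("bRf",(276,92),.075),("bLb",(188,321),.075),("bLf",(277,321),.075),("hR",(415,158),.077),("hL",(406,276),.077),("studR tip",(241,65),.113),("studR base",(248,70),.081))}
for k in P:print(k,P[k])
for n,a,b in(("back","bRb","bLb"),("front","bRf","bLf"),("h","hR","hL")):
    d=P[b]-P[a];print(n,np.degrees(np.arctan2(d[1],d[0]))-90,np.linalg.norm(d))
m=mask("w4",(0,150,90),(6,255,255));c=max(cv2.findContours(m,0,2)[0],key=cv2.contourArea);print(cv2.minAreaRect(c))
t=mask("top0",(0,150,90),(6,255,255));n,l,st,ce=cv2.connectedComponentsWithStats(t);print(st,ce)
im=cv2.imread("pics/w4.png")[30:110,150:310];im=cv2.resize(im,None,fx=3.5,fy=3.5,interpolation=2)
t=cv2.imread("pics/top0.png")[160:260,265:395];t=cv2.resize(t,(560,430),interpolation=2)[:300]
cv2.imwrite("pics/c1.png",np.vstack([im,t]));print(im.shape,t.shape)
```

```text
bRb [ 0.6889 -0.1258  0.075 ]
bRf [ 0.5941 -0.1252  0.075 ]
bLb [0.691  0.0982 0.075 ]
bLf [0.5983 0.0973 0.075 ]
hR [ 0.4679 -0.07    0.077 ]
hL [0.4679 0.0452 0.077 ]
studR tip [ 0.616  -0.1399  0.113 ]
studR base [ 0.6168 -0.1418  0.081 ]
back -0.539580987448403 0.22399415138336554
front -1.0883832080488673 0.2225336755077913
h -0.0289649817285067 0.11523255829180636
((409.6632385253906, 217.12289428710938), (18.49542236328125, 120.1119613647461), 4.969740867614746)
[[     0      0    640    480 305976]
 [   418    156      1      1      1]
 [   417    160     22     12     41]
 [   431    172      2      2      2]
 [   426    181      1      1      1]
 [   428    180      1      1      1]
 [   424    182      1      1      1]
 [   620    193     20    102    783]
 [   305    249     43      7    280]
 [   613    347     27      9    114]] [[318.5634 239.4184]
 [418.     156.    ]
 [426.1707 167.3902]
 [431.5    172.5   ]
 [426.     181.    ]
 [428.     180.    ]
 [424.     182.    ]
 [631.9387 255.0319]
 [325.0786 252.1607]
 [629.7719 350.2018]]
(280, 560, 3) (300, 560, 3)
```

View pics/c1.png

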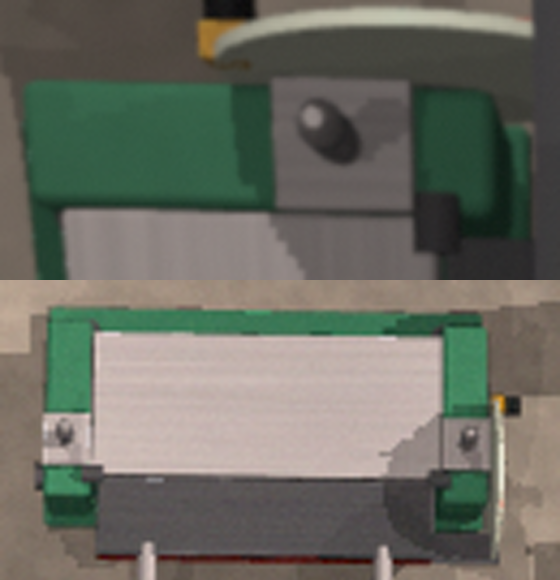

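The crop shows the right stud's tip at w4 (239.1,63.4) and its seat centre at (247.4,71.1). In the top view the seat centres are about (280.2,196.7) and (373.2,197.7), and the stud tips about (279.9,194.2) and (374.1,194.4).

Run:
```python
from h import *
print("w4 tip",plane("w4",(239.1,63.4),.113),"seat",plane("w4",(247.4,71.1),.081))
print("top tips",plane("top0",(279.9,194.2),.113),plane("top0",(374.1,194.4),.113))
print("top seats",plane("top0",(280.2,196.7),.081),plane("top0",(373.2,197.7),.081))
print("tri R tip",tri([("w4",(239.1,63.4)),("top0",(374.1,194.4))]),"R seat",tri([("w4",(247.4,71.1)),("top0",(373.2,197.7))]))
print("handle w4",plane("w4",(409.7,217.1),.075),"top",plane("top0",(325.6,252.2),.075), tri([("w4",(409.7,217.1)),("top0",(325.6,252.2))]))
```

```text
w4 tip [ 0.6174 -0.141   0.113 ] seat [ 0.6174 -0.1409  0.081 ]
top tips [0.6151 0.1128 0.113 ] [ 0.6166 -0.1421  0.113 ]
top seats [0.616  0.1136 0.081 ] [ 0.6152 -0.1427  0.081 ]
tri R tip (array([ 0.6204, -0.1436,  0.0984]), [np.float64(0.12594588079895286), np.float64(0.1259458807989002)]) R seat (array([ 0.6235, -0.1462,  0.0475]), [np.float64(0.28051639159329383), np.float64(0.2805163915931152)])
handle w4 [ 0.4682 -0.0144  0.075 ] top [ 0.4633 -0.0121  0.075 ] (array([ 0.4652, -0.0122,  0.0632]), [np.float64(0.19457685970705305), np.float64(0.19457685970716612)])
```

>>> {"name": "move_arm", "arguments": {
  "commands": [
    {"ax": 0, "ay": 0, "az": 0, "dx": -0.015, "dy": 0.025, "dz": -0.015, "claw": 0},
    {"ax": 0, "ay": 0, "az": 0, "dx": -0.03, "dy": 0.05, "dz": -0.03, "claw": 0},
    {"ax": 0, "ay": 0, "az": 0, "dx": -0.03, "dy": 0.05, "dz": -0.03, "claw": 0},
    {"ax": 0, "ay": 0, "az": 0, "dx": -0.03, "dy": 0.05, "dz": -0.03, "claw": 0},
    {"ax": 0, "ay": 0, "az": 0, "dx": -0.03, "dy": 0.05, "dz": -0.03, "claw": 0}
  ]
}}

```text
clock: 9.0
tcp_pos: [0.5009, 0.0114, 0.3204]
orientation: [[0.009, -1.0, -0.001], [-1.0, -0.009, 0.0], [-0.0, 0.001, -1.0]]
force: [0.2, -1.1, -8.1]
grip_width: 0.073
finger_force: 80.0
```

Run:
```python
from h import *
s=status.get_state();print(s["clock"],s["tcp_pos"],s["orientation"])
shot("wrist","w5")
im=cv2.imread("pics/w5.png");o=[]
for p in ((.6165,.1135,.095),(.617,-.1415,.095)):
    u=proj("w5",np.array(p));print(u);x,y=np.round(u).astype(int);x0,y0=max(x-40,0),max(y-40,0);print(x0,y0)
    o.append(cv2.resize(im[y0:y0+80,x0:x0+80],(400,400),interpolation=2))
cv2.imwrite("pics/c2.png",np.hstack(o))
```

```text
9.0 [0.5009 0.0114 0.3204] [[ 0.0093 -1.     -0.0013]
 [-1.     -0.0093  0.0001]
 [-0.0001  0.0013 -1.    ]]
[213.4706 304.7127]
173 265
[192.3503  36.3226]
152 0
```

View pics/c2.png

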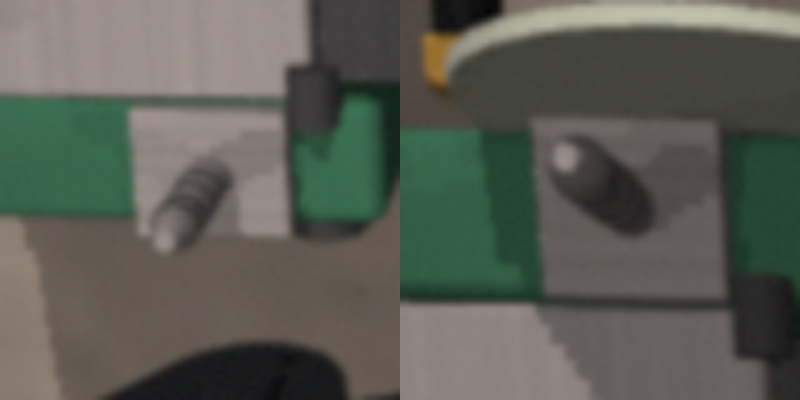

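Both studs are visible now. The left tip is at (206.6,311.4) with its seat centre at (215.4,299.4). The right tip is at (185.4,31) with its seat centre at (197.8,41.6).

Run:
```python
from h import *
L=[plane("w5",(206.6,311.4),.113),plane("w5",(215.4,299.4),.081)];R=[plane("w5",(185.4,31),.113),plane("w5",(197.8,41.6),.081)]
print("L",L,"R",R)
for a,b in zip(L,R):
    d=a-b;print(np.degrees(np.arctan2(d[1],d[0]))-90,np.linalg.norm(d),(a+b)/2)
print(tri([("w5",(185.4,31)),("top0",(374.1,194.4)),("w4",(239.1,63.4))]),tri([("w5",(206.6,311.4)),("top0",(279.9,194.2))]))
print(tri([("w5",(185.4,31)),("w4",(239.1,63.4))]),tri([("w5",(197.8,41.6)),("w4",(247.4,71.1))]))
# bar in hand: bright/rib in w5: rib top line at tcp-frame
for f in("w4","w5"):
    e,w=rib(f);s={"w4":.2905,"w5":.3204}[f];z=s-.0208+.031;P=[plane(f,p,z) for p in e];d=P[0]-P[1];print(f,e,w,P,np.degrees(np.arctan2(d[1],d[0])))
```

```text
L [array([0.6182, 0.1124, 0.113 ]), array([0.6184, 0.1138, 0.081 ])] R [array([ 0.6166, -0.141 ,  0.113 ]), array([ 0.6169, -0.1406,  0.081 ])]
-0.3576235471148834 0.25342281978508063 [ 0.6174 -0.0143  0.113 ]
-0.33958798971559645 0.25440922162695323 [ 0.6177 -0.0134  0.081 ]
(array([ 0.6186, -0.1425,  0.1065]), [np.float64(0.22551465376864302), np.float64(0.40735373267602937), np.float64(0.3905460727808427)]) (array([0.6166, 0.1125, 0.1131]), [np.float64(1.486795040837663), np.float64(1.4867950408376716)])
(array([ 0.6183, -0.1421,  0.1082]), [np.float64(0.21800458164003028), np.float64(0.21800458163992822)]) (array([ 0.6181, -0.1415,  0.0771]), [np.float64(0.0065178414052112325), np.float64(0.0065178414051397255)])
w4 [(np.float64(324.0154228328809), np.float64(68.5)), (np.float64(323.67643949781404), np.float64(301.5))] 23.0 [array([ 0.5525, -0.1058,  0.3007]), array([ 0.5517, -0.0295,  0.3007])] -89.44280672868516
w5 [(np.float64(323.6707498728291), np.float64(67.5)), (np.float64(323.6579998191569), np.float64(302.5))] 23.0 [array([ 0.5025, -0.0766,  0.3306]), array([0.5017, 0.0004, 0.3306])] -89.42597212561638
```

>>> {"name": "move_arm", "arguments": {
  "commands": [
    {"ax": 0, "ay": 0, "az": 0.016, "dx": 0.005, "dy": -0.025, "dz": 0.03, "claw": 0},
    {"ax": 0, "ay": 0, "az": 0.016, "dx": 0.012, "dy": -0.06, "dz": 0.07, "claw": 0},
    {"ax": 0, "ay": 0, "az": 0.016, "dx": 0.02, "dy": -0.09, "dz": 0.11, "claw": 0},
    {"ax": 0, "ay": 0, "az": 0.016, "dx": 0.025, "dy": -0.115, "dz": 0.145, "claw": 0},
    {"ax": 0, "ay": 0, "az": 0.016, "dx": 0.028, "dy": -0.125, "dz": 0.158, "claw": 0},
    {"ax": 0, "ay": 0, "az": 0.016, "dx": 0.028, "dy": -0.125, "dz": 0.158, "claw": 0},
    {"ax": 0, "ay": 0, "az": 0.016, "dx": 0.028, "dy": -0.125, "dz": 0.158, "claw": 0},
    {"ax": 0, "ay": 0, "az": 0.016, "dx": 0.028, "dy": -0.125, "dz": 0.158, "claw": 0}
  ]
}}

```text
clock: 9.85
tcp_pos: [0.6266, -0.0155, 0.1658]
orientation: [[-0.007, -1.0, 0.004], [-1.0, 0.007, 0.0], [-0.0, -0.004, -1.0]]
force: [-0.4, -0.1, -7.4]
grip_width: 0.076
finger_force: 80.3
```

Run:
```python
from h import *
s=status.get_state();print(s["clock"],s["tcp_pos"],s["orientation"],s["force"])
shot("wrist","w6");shot("scene","s6")
a=cv2.imread("pics/w6.png")[0:300,180:480];b=cv2.imread("pics/s6.png")[200:350,240:440]
cv2.imwrite("pics/c3.png",np.hstack([cv2.resize(a,(400,400)),cv2.resize(b,(400,300))[:,:] if 0 else cv2.copyMakeBorder(cv2.resize(b,(400,300)),0,100,0,0,0)]))
e,w=rib("w6");z=s["tcp_pos"][2]+.0102;P=[plane("w6",p,z) for p in e];print(P)
for p in ((.6182,.1138,.113),(.6168,-.141,.113),(.6168,-.141,.081)):print(proj("w6",np.array(p)))
```

```text
9.85 [ 0.6266 -0.0155  0.1658] [[-0.0068 -1.      0.0035]
 [-1.      0.0068  0.0003]
 [-0.0003 -0.0035 -1.    ]] [-0.3516 -0.1352 -7.4449]
[array([ 0.6266, -0.1031,  0.176 ]), array([ 0.6271, -0.0269,  0.176 ])]
[339.5549 465.5841]
[345.9664   1.3269]
[342.5134  23.5997]
```

View pics/c3.png

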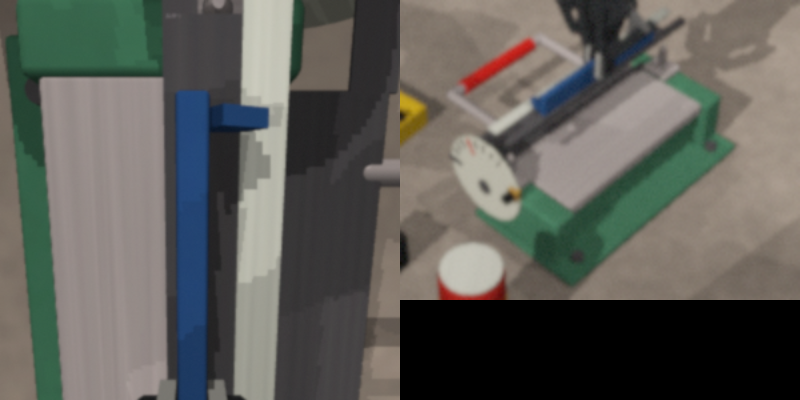

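The right stud tip shows in the slot at about (343.5,2) in the wrist view, close to the predicted (346,1). The scene view shows the bar above the folder, roughly parallel with it.

Run:
```python
from h import *
z=.151
print(plane("w6",(302.3,4),z),plane("w6",(399,4),z),plane("w6",(343.5,2),.113))
g=cv2.imread("pics/w6.png");print(g[4,295:405:1].mean(1).astype(int).tolist());print(g[2,295:405].mean(1).astype(int).tolist())
print(status.get_state()["tcp_pos"])
```

```text
[ 0.634  -0.1282  0.151 ] [ 0.6003 -0.1279  0.151 ] [ 0.6179 -0.1407  0.113 ]
[55, 55, 57, 55, 55, 57, 60, 66, 67, 67, 67, 67, 68, 67, 68, 67, 68, 68, 69, 68, 67, 68, 69, 69, 70, 69, 70, 69, 69, 70, 71, 71, 77, 95, 111, 114, 103, 79, 76, 83, 83, 82, 81, 81, 87, 105, 127, 135, 137, 138, 135, 123, 98, 75, 68, 66, 64, 62, 60, 70, 89, 96, 95, 95, 95, 95, 105, 135, 176, 188, 189, 190, 189, 190, 190, 191, 194, 194, 195, 196, 196, 194, 192, 194, 194, 194, 195, 195, 193, 192, 190, 189, 188, 189, 190, 191, 191, 191, 191, 191, 190, 189, 185, 175, 141, 86, 59, 55, 53, 51]
[52, 53, 54, 53, 54, 56, 61, 66, 68, 67, 67, 67, 68, 68, 68, 69, 69, 68, 68, 69, 68, 68, 68, 68, 69, 69, 69, 69, 69, 70, 70, 71, 75, 92, 108, 110, 103, 86, 78, 86, 89, 94, 97, 102, 115, 132, 138, 138, 139, 137, 136, 134, 124, 97, 77, 70, 65, 59, 61, 77, 89, 92, 91, 93, 92, 93, 102, 135, 176, 188, 189, 189, 190, 189, 191, 193, 194, 194, 196, 196, 195, 194, 193, 194, 193, 194, 195, 195, 193, 192, 190, 189, 188, 189, 190, 190, 191, 192, 192, 190, 191, 190, 186, 177, 148, 90, 56, 52, 50, 48]
[ 0.6265 -0.0152  0.1658]
```

>>> {"name": "move_arm", "arguments": {
  "commands": [
    {"ax": 0, "ay": 0, "az": 0, "dx": 0, "dy": 0, "dz": 0.012, "claw": 0},
    {"ax": 0, "ay": 0, "az": 0, "dx": 0, "dy": 0, "dz": 0.024, "claw": 0},
    {"ax": 0, "ay": 0, "az": 0, "dx": 0, "dy": 0, "dz": 0.034, "claw": 0},
    {"ax": 0, "ay": 0, "az": 0, "dx": 0, "dy": 0, "dz": 0.042, "claw": 0},
    {"ax": 0, "ay": 0, "az": 0, "dx": 0, "dy": 0, "dz": 0.048, "claw": 0},
    {"ax": 0, "ay": 0, "az": 0, "dx": 0, "dy": 0, "dz": 0.05, "claw": 0},
    {"ax": 0, "ay": 0, "az": 0, "dx": 0, "dy": 0, "dz": 0.05, "claw": 0}
  ]
}}

```text
clock: 10.65
tcp_pos: [0.6261, -0.0156, 0.113]
orientation: [[-0.007, -1.0, -0.0], [-1.0, 0.007, -0.0], [0.0, 0.0, -1.0]]
force: [0.8, 0.2, -7.0]
grip_width: 0.073
finger_force: 80.4
```

Run:
```python
from h import *
s=status.get_state();print(s["clock"],s["tcp_pos"],s["orientation"],s["force"],s["wrist_torque"])
```

```text
10.65 [ 0.6261 -0.0156  0.113 ] [[-0.007  -1.     -0.0005]
 [-1.      0.007  -0.0002]
 [ 0.0002  0.0005 -1.    ]] [ 0.7526  0.1576 -7.0338] [-0.039  -0.0353 -0.0396]
```

No contact yet, and the studs are already inside the slots. I'll lower it the last 11–12 mm slowly.

>>> {"name": "move_arm", "arguments": {
  "commands": [
    {"ax": 0, "ay": 0, "az": 0, "dx": 0, "dy": 0, "dz": 0.004, "claw": 0},
    {"ax": 0, "ay": 0, "az": 0, "dx": 0, "dy": 0, "dz": 0.007, "claw": 0},
    {"ax": 0, "ay": 0, "az": 0, "dx": 0, "dy": 0, "dz": 0.009, "claw": 0},
    {"ax": 0, "ay": 0, "az": 0, "dx": 0, "dy": 0, "dz": 0.0105, "claw": 0},
    {"ax": 0, "ay": 0, "az": 0, "dx": 0, "dy": 0, "dz": 0.0115, "claw": 0},
    {"ax": 0, "ay": 0, "az": 0, "dx": 0, "dy": 0, "dz": 0.0115, "claw": 0}
  ]
}}

```text
clock: 11.25
tcp_pos: [0.6262, -0.0155, 0.102]
orientation: [[-0.007, -1.0, 0.0], [-1.0, 0.007, -0.0], [0.0, -0.0, -1.0]]
force: [-1.0, -0.8, -6.8]
grip_width: 0.071
finger_force: 80.6
```

>>> {"name": "move_arm", "arguments": {
  "commands": [
    {"ax": 0, "ay": 0, "az": 0, "dx": 0, "dy": 0, "dz": 0.001, "claw": 0},
    {"ax": 0, "ay": 0, "az": 0, "dx": 0, "dy": 0, "dz": 0.002, "claw": 0},
    {"ax": 0, "ay": 0, "az": 0, "dx": 0, "dy": 0, "dz": 0.002, "claw": 0}
  ]
}}

```text
clock: 11.55
tcp_pos: [0.6262, -0.0155, 0.1019]
orientation: [[-0.007, -1.0, 0.001], [-1.0, 0.007, -0.0], [0.0, -0.001, -1.0]]
force: [-5.6, 1.6, 3.1]
grip_width: 0.072
finger_force: 81.9
```

>>> {"name": "move_arm", "arguments": {
  "commands": [
    {"ax": 0, "ay": 0, "az": 0, "dx": 0, "dy": 0, "dz": -0.001, "claw": 0},
    {"ax": 0, "ay": 0, "az": 0, "dx": 0, "dy": 0, "dz": -0.001, "claw": 0.012},
    {"ax": 0, "ay": 0, "az": 0, "dx": 0, "dy": 0, "dz": -0.001, "claw": 0.025},
    {"ax": 0, "ay": 0, "az": 0, "dx": 0, "dy": 0, "dz": -0.001, "claw": 0.04},
    {"ax": 0, "ay": 0, "az": 0, "dx": 0, "dy": 0, "dz": -0.001, "claw": 0.04},
    {"ax": 0, "ay": 0, "az": 0, "dx": 0, "dy": 0, "dz": -0.001, "claw": 0.04}
  ]
}}

```text
clock: 12.15
tcp_pos: [0.6263, -0.0155, 0.101]
orientation: [[-0.007, -1.0, 0.0], [-1.0, 0.007, 0.0], [-0.0, -0.0, -1.0]]
force: [0.5, -0.3, -0.4]
grip_width: 0.469
finger_force: 0.0
```

Run:
```python
from h import *
s=status.get_state();print(s["clock"],s["tcp_pos"],s["force"],s["grip_width"],s["finger_force"])
```

```text
12.15 [ 0.6263 -0.0155  0.101 ] [ 0.4798 -0.2935 -0.3758] 0.468932550862579 0.0
```

>>> {"name": "move_arm", "arguments": {
  "commands": [
    {"ax": 0, "ay": 0, "az": 0, "dx": 0, "dy": 0, "dz": -0.02, "claw": 0.04},
    {"ax": 0, "ay": 0, "az": 0, "dx": 0, "dy": 0, "dz": -0.06, "claw": 0.04},
    {"ax": 0, "ay": 0, "az": 0, "dx": 0, "dy": 0.01, "dz": -0.11, "claw": 0.05},
    {"ax": 0, "ay": 0, "az": 0, "dx": -0.015, "dy": 0.04, "dz": -0.15, "claw": 0.05},
    {"ax": 0, "ay": 0, "az": 0, "dx": -0.02, "dy": 0.08, "dz": -0.18, "claw": 0.05},
    {"ax": 0, "ay": 0, "az": 0, "dx": -0.025, "dy": 0.115, "dz": -0.2, "claw": 0.05},
    {"ax": 0, "ay": 0, "az": 0, "dx": -0.025, "dy": 0.125, "dz": -0.2, "claw": 0.05},
    {"ax": 0, "ay": 0, "az": 0, "dx": -0.025, "dy": 0.125, "dz": -0.2, "claw": 0.05},
    {"ax": 0, "ay": 0, "az": 0, "dx": -0.025, "dy": 0.125, "dz": -0.2, "claw": 0.05}
  ]
}}

```text
clock: 13.05
tcp_pos: [0.5014, 0.0105, 0.2999]
orientation: [[-0.007, -1.0, -0.001], [-1.0, 0.007, 0.0], [-0.0, 0.001, -1.0]]
force: [-0.4, 0.4, -1.0]
grip_width: 0.589
finger_force: 0.0
```

Run:
```python
from h import *
s=status.get_state();print(s["clock"],s["tcp_pos"],s["orientation"])
shot("wrist","w7");shot("scene","s7");shot("top","t7")
m=mask("w7",(0,150,90),(6,255,255));c=max(cv2.findContours(m,0,2)[0],key=cv2.contourArea);r=cv2.minAreaRect(c);print(r,plane("w7",r[0],.075),plane("w7",r[0],.07))
m=mask("s7",(0,150,90),(6,255,255))[200:260,250:320];M=cv2.moments(m);p=(M["m10"]/M["m00"]+250,M["m01"]/M["m00"]+200)
print(p,tri([("w7",r[0]),("s7",p)]))
for q in ((.6182,.1138,.087),(.6168,-.141,.087)):print(proj("w7",np.array(q)))
cv2.imwrite("pics/c4.png",np.hstack([cv2.imread("pics/w7.png")[:,60:460],cv2.copyMakeBorder(cv2.resize(cv2.imread("pics/s7.png")[190:350,240:440],(400,320)),0,160,0,0,0)]))
```

```text
13.05 [0.5014 0.0105 0.2999] [[-0.0068 -1.     -0.0011]
 [-1.      0.0068  0.0001]
 [-0.0001  0.0011 -1.    ]]
((358.8036804199219, 184.9788818359375), (17.658559799194336, 120.39927673339844), 1.7357045412063599) [ 0.4674 -0.0144  0.075 ] [ 0.4669 -0.0138  0.07  ]
(288.56378600823047, 231.98765432098764) (array([ 0.4675, -0.0139,  0.0733]), [np.float64(0.3442693532790384), np.float64(0.3442693532788391)])
[210.6414 312.7219]
[185.528   36.5612]
```

View pics/c4.png

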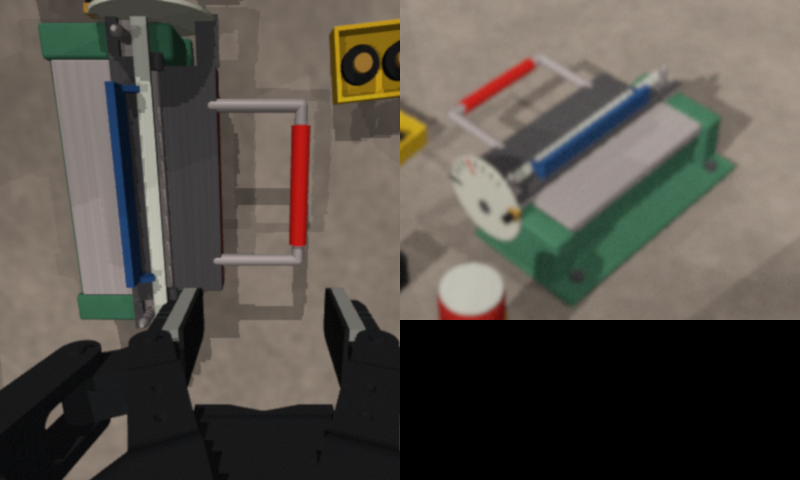

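The bar is seated with both studs through the slots and the bevel towards the leaf. The handle centre is at (359,185) in the wrist view, which gives (0.467, -0.014, ~0.072).

>>> {"name": "move_arm", "arguments": {
  "commands": [
    {"ax": 0, "ay": 0, "az": 0, "dx": 0.015, "dy": 0.022, "dz": 0.02, "claw": 0.055},
    {"ax": 0, "ay": 0, "az": 0, "dx": 0.0245, "dy": 0.034, "dz": 0.05, "claw": 0.055},
    {"ax": 0, "ay": 0, "az": 0, "dx": 0.0245, "dy": 0.034, "dz": 0.1, "claw": 0.055},
    {"ax": 0, "ay": 0, "az": 0, "dx": 0.0245, "dy": 0.034, "dz": 0.15, "claw": 0.055},
    {"ax": 0, "ay": 0, "az": 0, "dx": 0.0245, "dy": 0.034, "dz": 0.19, "claw": 0.055},
    {"ax": 0, "ay": 0, "az": 0, "dx": 0.0245, "dy": 0.034, "dz": 0.22, "claw": 0.055},
    {"ax": 0, "ay": 0, "az": 0, "dx": 0.0245, "dy": 0.034, "dz": 0.236, "claw": 0.055},
    {"ax": 0, "ay": 0, "az": 0, "dx": 0.0245, "dy": 0.034, "dz": 0.236, "claw": 0.055},
    {"ax": 0, "ay": 0, "az": 0, "dx": 0.0245, "dy": 0.034, "dz": 0.236, "claw": 0.055}
  ],
  "force": 60
}}

```text
clock: 14.1
tcp_pos: [0.4674, -0.0142, 0.0649]
orientation: [[-0.007, -1.0, -0.001], [-1.0, 0.007, -0.001], [0.001, 0.001, -1.0]]
force: [-0.1, 0.1, 0.2]
grip_width: 0.645
finger_force: 0.0
```

>>> {"name": "move_arm", "arguments": {
  "commands": [
    {"ax": 0, "ay": 0, "az": 0, "dx": 0, "dy": 0, "dz": 0, "claw": 0.03},
    {"ax": 0, "ay": 0, "az": 0, "dx": 0, "dy": 0, "dz": 0, "claw": 0.02},
    {"ax": 0, "ay": 0, "az": 0, "dx": 0, "dy": 0, "dz": 0, "claw": 0},
    {"ax": 0, "ay": 0, "az": 0, "dx": 0, "dy": 0, "dz": 0, "claw": 0},
    {"ax": 0, "ay": 0, "az": 0, "dx": 0, "dy": 0, "dz": 0, "claw": 0},
    {"ax": 0, "ay": 0, "az": 0, "dx": 0, "dy": 0, "dz": 0, "claw": 0}
  ],
  "force": 60
}}

```text
clock: 14.7
tcp_pos: [0.4664, -0.0138, 0.066]
orientation: [[-0.007, -1.0, -0.002], [-1.0, 0.007, 0.0], [-0.0, 0.002, -1.0]]
force: [-7.7, 2.2, 7.3]
grip_width: 0.187
finger_force: 58.6
```

Run:
```python
from h import *
s=status.get_state();print(s["clock"],s["tcp_pos"],s["orientation"],s["force"],s["wrist_torque"],s["grip_width"],s["finger_force"])
t=np.radians(np.arange(5,61,5));h=lambda t:np.array([-.130*np.cos(t)-.005*np.sin(t),.130*np.sin(t)-.005*np.cos(t)])
d=h(t)-h(0)[:,None] if 0 else h(t)-np.array([[-.13],[-.005]]);print(np.c_[np.degrees(t),-d[0],-d[1]])
```

```text
14.7 [ 0.4664 -0.0138  0.066 ] [[-0.007  -1.     -0.0015]
 [-1.      0.007   0.0002]
 [-0.0002  0.0015 -1.    ]] [-7.7354  2.2441  7.2632] [ 0.7011  2.935  -0.1498] 0.1867304588907652 58.616904616355896
[[ 5.     -0.0001 -0.0113]
 [10.     -0.0011 -0.0227]
 [15.     -0.0031 -0.0338]
 [20.     -0.0061 -0.0448]
 [25.     -0.0101 -0.0554]
 [30.     -0.0149 -0.0657]
 [35.     -0.0206 -0.0755]
 [40.     -0.0272 -0.0847]
 [45.     -0.0345 -0.0934]
 [50.     -0.0426 -0.1014]
 [55.     -0.0513 -0.1086]
 [60.     -0.0607 -0.1151]]
```

>>> {"name": "move_arm", "arguments": {
  "commands": [
    {"ax": 0, "ay": 0, "az": 0, "dx": 0, "dy": 0, "dz": -0.006, "claw": 0},
    {"ax": 0, "ay": 0, "az": 0, "dx": 0, "dy": 0, "dz": -0.0113, "claw": 0},
    {"ax": 0, "ay": 0, "az": 0, "dx": 0, "dy": -0.0011, "dz": -0.0227, "claw": 0},
    {"ax": 0, "ay": 0, "az": 0, "dx": 0, "dy": -0.0031, "dz": -0.0338, "claw": 0},
    {"ax": 0, "ay": 0, "az": 0, "dx": 0, "dy": -0.0061, "dz": -0.0448, "claw": 0},
    {"ax": 0, "ay": 0, "az": 0, "dx": 0, "dy": -0.0101, "dz": -0.0554, "claw": 0},
    {"ax": 0, "ay": 0, "az": 0, "dx": 0, "dy": -0.0149, "dz": -0.0657, "claw": 0},
    {"ax": 0, "ay": 0, "az": 0, "dx": 0, "dy": -0.0206, "dz": -0.0755, "claw": 0},
    {"ax": 0, "ay": 0, "az": 0, "dx": 0, "dy": -0.0272, "dz": -0.0847, "claw": 0}
  ]
}}

```text
clock: 15.6
tcp_pos: [0.4895, -0.0141, 0.1504]
orientation: [[-0.006, -1.0, -0.013], [-1.0, 0.006, -0.0], [0.0, 0.013, -1.0]]
force: [-31.5, 8.7, 13.6]
grip_width: 0.185
finger_force: 58.7
```

Run:
```python
from h import *
s=status.get_state();print(s["clock"],s["tcp_pos"],s["force"],s["wrist_torque"],s["grip_width"],s["finger_force"])
```

```text
15.6 [ 0.4895 -0.0141  0.1504] [-31.5397   8.6655  13.5973] [ 2.8851 11.1884 -0.1154] 0.18541356316893565 58.6742627620697
```

>>> {"name": "move_arm", "arguments": {
  "commands": [
    {"ax": 0, "ay": 0, "az": 0, "dx": 0, "dy": 0.002, "dz": 0, "claw": 0},
    {"ax": 0, "ay": 0, "az": 0, "dx": 0, "dy": 0.004, "dz": 0, "claw": 0},
    {"ax": 0, "ay": 0, "az": 0, "dx": 0, "dy": 0.004, "dz": 0, "claw": 0}
  ]
}}

```text
clock: 15.9
tcp_pos: [0.4898, -0.014, 0.1515]
orientation: [[-0.007, -1.0, -0.0], [-1.0, 0.007, 0.0], [-0.0, 0.0, -1.0]]
force: [-7.4, 3.3, 2.1]
grip_width: 0.184
finger_force: 59.0
```

```bash
cat > leaf.py <<'E'
from h import *
import sys
n=sys.argv[1]
s=status.get_state();print(s["clock"],s["tcp_pos"],s["orientation"][:,2],s["force"],s["wrist_torque"],s["finger_force"])
shot("scene","s"+n);shot("top","t"+n)
def c(f,x0,x1,y0,y1):
    m=mask(f,(0,150,60),(6,255,255))[y0:y1,x0:x1];M=cv2.moments(m,True);return (M["m10"]/M["m00"]+x0,M["m01"]/M["m00"]+y0),M["m00"]
# leaf angle: predicted handle end (+y and -y) pixels in scene against mask
H=np.array([.5957,-.014,.075])
p,a=c("s"+n,250,350,180,260);print("scene blob",p,a)
for d in range(30,71,5):
    t=np.radians(d);h=H+[-.13*np.cos(t)-.005*np.sin(t),0,.13*np.sin(t)-.005*np.cos(t)]
    print(d,h,proj("s"+n,h+[0,-.058,0]),proj("s"+n,h+[0,.058,0]))
E
python3 leaf.py 8
python3 - <<'E'
import cv2,numpy as np
from h import mask
m=mask("s8",(0,150,60),(6,255,255));m[:170]=0;m[270:]=0;m[:,:250]=0;m[:,350:]=0
n,l,st,c=cv2.connectedComponentsWithStats(m);print(st[1:],c[1:])
ys,xs=np.where(m);i=xs.argmin();j=xs.argmax();print((xs[i],ys[xs==xs[i]]),(xs[j],ys[xs==xs[j]]))
E
```

```text
15.9 [ 0.4898 -0.014   0.1515] [-0.0002  0.0003 -1.    ] [-7.378   3.3128  2.1048] [ 1.0086  2.9477 -0.0444] 58.959031105041504
scene blob (289.73972602739724, 213.45205479452056) 146.0
30 [ 0.4806 -0.014   0.1357] [273.9152 225.4413] [308.8502 203.4075]
35 [ 0.4863 -0.014   0.1455] [275.5032 223.2054] [310.6082 201.1268]
40 [ 0.4929 -0.014   0.1547] [277.3802 221.2818] [312.6453 199.1404]
45 [ 0.5002 -0.014   0.1634] [279.5389 219.6923] [314.9523 197.4698]
50 [ 0.5083 -0.014   0.1714] [281.969 218.457] [317.5172 196.135 ]
55 [ 0.517  -0.014   0.1786] [284.6576 217.594 ] [320.3255 195.1539]
60 [ 0.5264 -0.014   0.1851] [287.5888 217.119 ] [323.3598 194.5422]
65 [ 0.5362 -0.014   0.1907] [290.7439 217.0448] [326.5999 194.3131]
70 [ 0.5465 -0.014   0.1954] [294.1013 217.3809] [330.0229 194.4766]
[[304 199  10   9  26]
 [277 207  17  17 120]] [[309.     203.3077]
 [285.5667 215.65  ]]
(np.int64(277), array([218, 219])) (np.int64(313), array([199, 200, 201, 202]))
```

>>> {"name": "move_arm", "arguments": {
  "commands": [
    {"ax": 0, "ay": 0, "az": 0, "dx": 0, "dy": -0.003, "dz": -0.004, "claw": 0},
    {"ax": 0, "ay": 0, "az": 0, "dx": 0, "dy": -0.0067, "dz": -0.0087, "claw": 0},
    {"ax": 0, "ay": 0, "az": 0, "dx": 0, "dy": -0.0143, "dz": -0.0171, "claw": 0},
    {"ax": 0, "ay": 0, "az": 0, "dx": 0, "dy": -0.0226, "dz": -0.0247, "claw": 0},
    {"ax": 0, "ay": 0, "az": 0, "dx": 0, "dy": -0.0298, "dz": -0.0304, "claw": 0},
    {"ax": 0, "ay": 0, "az": 0, "dx": 0, "dy": -0.0373, "dz": -0.0355, "claw": 0},
    {"ax": 0, "ay": 0, "az": 0, "dx": 0, "dy": -0.0373, "dz": -0.0355, "claw": 0},
    {"ax": 0, "ay": 0, "az": 0, "dx": 0, "dy": -0.0373, "dz": -0.0355, "claw": 0}
  ]
}}

```text
clock: 16.8
tcp_pos: [0.5272, -0.0143, 0.1902]
orientation: [[-0.006, -1.0, 0.002], [-1.0, 0.006, -0.0], [0.0, -0.002, -1.0]]
force: [-14.9, 6.1, 14.9]
grip_width: 0.182
finger_force: 59.8
```

```bash
python3 leaf.py 9 | grep -v '^[34]'
python3 - <<'E'
from h import *
m=mask("s9",(0,150,60),(6,255,255));m[:170]=0;m[270:]=0;m[:,:250]=0;m[:,350:]=0
n,l,st,c=cv2.connectedComponentsWithStats(m);print(st[1:],c[1:])
cv2.imwrite("pics/c5.png",np.hstack([cv2.resize(cv2.imread("pics/s9.png")[170:330,240:400],(480,480),interpolation=2),cv2.resize(cv2.imread("pics/s9.png")[255:315,255:305],(320,480)[:2] and (320,480),interpolation=2)]))
E
```

```text
16.8 [ 0.5272 -0.0143  0.1902] [ 0.0016 -0.0001 -1.    ] [-14.9413   6.1138  14.8836] [ 1.9423  5.6222 -0.0527] 59.83100473880768
scene blob (304.2648648648649, 211.44324324324324) 185.0
50 [ 0.5083 -0.014   0.1714] [281.969 218.457] [317.5172 196.135 ]
55 [ 0.517  -0.014   0.1786] [284.6576 217.594 ] [320.3255 195.1539]
60 [ 0.5264 -0.014   0.1851] [287.5888 217.119 ] [323.3598 194.5422]
65 [ 0.5362 -0.014   0.1907] [290.7439 217.0448] [326.5999 194.3131]
70 [ 0.5465 -0.014   0.1954] [294.1013 217.3809] [330.0229 194.4766]
[[316 193  10  10  38]
 [288 202  17  17 122]
 [332 225   2   2   2]
 [329 227   2   2   2]
 [323 229   5   4   5]
 [321 233   1   1   1]
 [317 235   3   2   3]
 [312 238   3   2   3]
 [305 241   5   4   5]
 [302 246   1   1   1]
 [289 254   2   2   2]
 [287 256   1   1   1]] [[320.6579 197.6579]
 [297.0328 210.3934]
 [332.5    225.5   ]
 [329.5    227.5   ]
 [325.     230.6   ]
 [321.     233.    ]
 [318.     235.3333]
 [313.     238.6667]
 [307.     242.6   ]
 [302.     246.    ]
 [289.5    254.5   ]
 [287.     256.    ]]
```

View pics/c5.png

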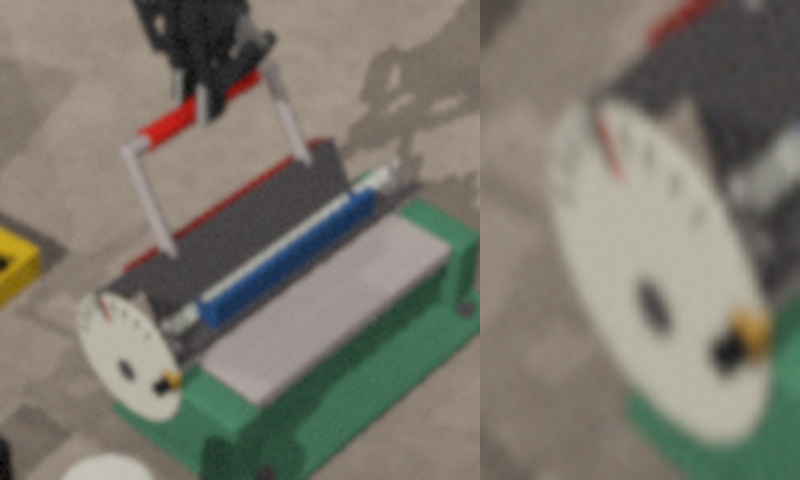

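The leaf is raised, with handle ends near (289,216) and (325,195) in the scene view. The dark leaf edge meets the disc by the red 60° tick. The bar still lies seated and clear of it. I'll check the angle against the leaf's red edge.

Run:
```python
from h import *
pts=np.array([(332.5,225.5),(318,235.3),(302,246),(287,256)]);k=np.polyfit(pts[:,0],pts[:,1],1)
for Hx in(.5955,.5965):
  for d in range(50,71,5):
    t=np.radians(d);o=[]
    for r,n in((.052,0),(.052,-.006)):
        h=np.array([Hx-r*np.cos(t)+n*np.sin(t),-.014,.075+r*np.sin(t)+n*np.cos(t)])
        a,b=[proj("s9",h+[0,y,0]) for y in(-.1,.1)];m=(a+b)/2
        o+=[m[1]-np.polyval(k,m[0])]
        o+=[*a,*b] if n==0 else []
    print(Hx,d,np.round(o,1))
s=status.get_state();print(s["clock"],s["tcp_pos"],s["force"],s["dq"])
```

```text
0.5955 50 [  0.7 286.1 257.9 345.5 217.    0.1]
0.5955 55 [  1.3 287.3 257.8 346.7 216.7   0.4]
0.5955 60 [  2.1 288.5 257.8 348.  216.6   0.9]
0.5955 65 [  3.1 289.8 257.9 349.3 216.6   1.6]
0.5955 70 [  4.2 291.1 258.2 350.7 216.8   2.6]
0.5965 50 [  1.1 286.4 258.1 345.8 217.1   0.5]
0.5965 55 [  1.7 287.6 258.  347.  216.9   0.8]
0.5965 60 [  2.5 288.8 258.  348.3 216.8   1.3]
0.5965 65 [  3.5 290.1 258.1 349.7 216.8   2. ]
0.5965 70 [  4.6 291.4 258.5 351.  217.    3. ]
16.9 [ 0.5271 -0.0143  0.1902] [-15.0725   6.2555  14.3109] [-0.0021 -0.0414 -0.1074  0.0497  0.0752 -0.0444]
```

Run:
```python
from h import *
H=np.array([.596,-.014,.075])
def hp(d,y):
    t=np.radians(d);return H+[-.13*np.cos(t)-.005*np.sin(t),y,.13*np.sin(t)-.005*np.cos(t)]
def ext(f,x0,x1,y0,y1):
    m=mask(f,(0,130,60),(7,255,255));k=np.zeros_like(m);k[y0:y1,x0:x1]=m[y0:y1,x0:x1]
    n,l,st,c=cv2.connectedComponentsWithStats(k)
    ys,xs=np.where(np.isin(l,[i for i in range(1,n) if st[i,4]>15]))
    if len(xs)==0:return None
    L=xs<xs.min()+3;R=xs>xs.max()-3
    return np.round([xs[L].mean(),ys[L].mean(),xs[R].mean(),ys[R].mean(),len(xs)],1)
for f,d in(("s7",0),("s8",38),("s9",60)):
    print(f,ext(f,250,350,180,252 if f!="s9" else 224),[proj(f,hp(d,y)) for y in(-.058,.058)])
for f,d in(("t7",0),("t8",38),("t9",60)):
    print(f,ext(f,290,365,205,265),[proj(f,hp(d,y)) for y in(.058,-.058)])
```

```text
s7 [272.4 241.1 305.5 222.5 267. ] [array([270.6786, 244.1204]), array([304.4828, 221.9953])]
s8 [277.5 218.9 312.8 200.6 163. ] [array([276.6875, 222.0702]), array([311.8894, 199.9505])]
s9 [288.4 213.4 324.6 195.  179. ] [array([287.6857, 217.1782]), array([323.4561, 194.5955])]
t7 [306.  252.  346.  252.5 295. ] [array([304.9961, 251.3541]), array([347.5128, 251.6551])]
t8 [340.3 241.3 362.9 222.3  92. ] [array([304.6973, 237.4152]), array([349.2094, 237.738 ])]
t9 [305.2 223.4 363.  216.8 215. ] [array([304.6652, 221.2214]), array([349.9302, 221.5588])]
```

>>> {"name": "move_arm", "arguments": {
  "commands": [
    {"ax": 0, "ay": 0, "az": 0, "dx": 0, "dy": 0, "dz": -0.0015, "claw": 0},
    {"ax": 0, "ay": 0, "az": 0, "dx": 0, "dy": -0.001, "dz": -0.003, "claw": 0},
    {"ax": 0, "ay": 0, "az": 0, "dx": 0, "dy": -0.001, "dz": -0.003, "claw": 0},
    {"ax": 0, "ay": 0, "az": 0, "dx": 0, "dy": -0.001, "dz": -0.003, "claw": 0},
    {"ax": 0, "ay": 0, "az": 0, "dx": 0, "dy": -0.001, "dz": -0.003, "claw": 0},
    {"ax": 0, "ay": 0, "az": 0, "dx": 0, "dy": -0.001, "dz": -0.003, "claw": 0},
    {"ax": 0, "ay": 0, "az": 0, "dx": 0, "dy": -0.001, "dz": -0.003, "claw": 0},
    {"ax": 0, "ay": 0, "az": 0, "dx": 0, "dy": -0.001, "dz": -0.003, "claw": 0}
  ]
}}

```text
clock: 17.7
tcp_pos: [0.5279, -0.0143, 0.1908]
orientation: [[-0.007, -1.0, -0.0], [-1.0, 0.007, -0.0], [0.0, 0.0, -1.0]]
force: [-10.3, 3.5, 5.4]
grip_width: 0.182
finger_force: 58.9
```

Run:
```python
from plant import status,job
s=status.get_state();print(s["clock"],s["tcp_pos"],s["force"],s["finger_force"],s["dq"])
x=s["tcp_pos"][0]
if s["finger_force"]>40 and .522<x<.535: print(job.finish_job())
```

```text
17.7 [ 0.52793128 -0.01434023  0.19079672] [-10.34731403   3.540062     5.44028594] 58.8690322637558 [-0.02333831 -0.05042362 -0.01197859 -0.04309484 -0.01045138  0.01572268]
the job is handed in; nothing more can be done
None
```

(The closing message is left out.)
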